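# Press a caster bush home with the ratchet press

## Robot

A 7-joint arm with a two-finger parallel gripper is mounted at the origin on the work surface. World frame = base frame: x ahead of the robot, y to its left, z up, the work surface at z = 0. Lengths are in m, angles in rad, forces in N, time in s.
With the tool pointing down it reaches from about 0.425 to 0.875 m from the base axis. Payload 8.4 kg.
Tool frame: the origin (TCP) lies midway between the tips of the shut fingers; the grasp point (between the pads) lies 19 mm behind it (robot.grasp_offset is the distance from the TCP to the grasp point, in m); z points along the fingers, y is the direction in which the jaws open and shut (so a half turn about z gives the same grasp; the last joint's range is limited). The gripper opens to 85 mm and grips with 20 to 120 N. Pads are 22 mm wide; open, the fingers measure 114 mm over their backs; the gripper's body (76 mm by 85 mm) begins 54 mm behind the grasp point. The pads swing forward as they close: fully open they stand 13 mm farther back than shut.
Start: joints at [1.008, 0.333, 0.04, 1.465, -0.013, 1.343, -0.059], TCP at [0.291, -0.581, 0.231] pointing down, gripper open.
Joint ranges: [-2.58, 2.58], [-0.38, 2.09], [-1.3, 1.39], [0.25, 2.4], [-1.5, 4.64], [0.08, 2.09], [-2.65, 2.65]. Speed limits (rad/s): [2.22, 2.22, 2.79, 2.79, 3.14, 3.14, 3.14].

## Interface

Orientations are given as a unit quaternion [x, y, z, w].
In Python, from workcell import robot, viewer gives the robot as it stands. The module is installed in compiled form; this text tells all that it offers.
- The arm moves only by the tool send_rows, never from a script. Its argument "targets" is a list of rows, each a list of 7 numbers: the shift along the tool's x, y, z in m, then the turn, a rotation vector about the tool's x, y, z in rad, then the opening, from -1 (shut) to 1 (fully open). In form: [[x, y, z, rx, ry, rz, hand], ...]. A call has 1 to 10 rows; each row shifts and turns the commanded pose from where the row before left it, along the tool's axes as they then stand; what a row does not reach is not made up. A row lasts 1/12 s, in which the tool goes at most 41.7 mm and 7.16 degrees, less where a joint would pass 70% of its speed; a pose out of reach is approached as far as the arm can. A call is refused whole if a number of a shift passes 0.0417 or a number of a turn 0.125, either way. A call with a gripper value outside its range is refused whole. The fingers move at their own pace and stop on an object; "force" is the grip in N (left out, the last holds). Time passes only in rows, so rows that do not move let the fingers close. It gives the time, the measured TCP pose, the force and the opening at its end, in the units of the state.
- robot.read_state(): the state, without advancing time (a new reading comes with each control period).
- viewer.read_camera(name): name is "side" or "top" or "wrist"; returns a dict with "pixels" (384x512x3 uint8, blue, green, red), "vertical_fov" (degrees; the focal length in pixels is half the picture's height over the tangent of half this angle, whatever the lens; pixels are square), "cx", "cy" (the principal point, pixels), "k1" (the pictures are not rectified: a ray, as slopes to the right and down, at radius r is drawn at 1 + k1 r^2 times it, then the intrinsics apply), "T" (4x4, takes a point from camera to world coordinates); the wrist camera has in their place "mount" (4x4, takes a point from camera to tool coordinates, whose origin is the TCP and whose axes are the flange's). Camera axes: x right, y down, z forward; pixel columns grow to the right and rows downward; lengths in m; the calibration is good to about 2 mm. A picture is of the moment at which its call begins: read the wrist's pose just before it. There is no depth.
- robot.sign_off(): hands the job in, once; it reports no verdict.
The state is a dict: "t": time; "joints": joint angles; "qvel": joint speeds; "joint_torque": joint torques, N m; "eef_pos": TCP position; "tool_rot": TCP orientation; "ft_force": force on the tool from outside, world axes, zero at the start; "torque": the same for the moment, N m; "width": opening from 0.0 (shut) to 1.0 (fully open).
Only numpy, scipy, OpenCV 4.12 (cv2) and the standard library are available. Lean on these libraries where they do the work, as an engineer would, in place of code of your own. Each camera call takes 0.05 s, during which the arm holds its last target. There are 200 camera calls.

## Task

Use the small ratchet press to push the bush into the caster wheel: wind the T-handle clockwise, click by click, until you feel the bush come fully home against the shoulder inside the hub and the press, with the handle let go and the pawl holding, keeps a firm push of about 20 N (never over 35 N) on it. Then swing the pawl clear of the ratchet wheel and wind the handle back all the way to its stop, leaving the bush home and the things standing around undisturbed.

Things in the scene. Friction and masses are not known exactly. Their poses are not given: they have to be found in the camera images.
- press: Bench press fixed to the table: steel base plate 150 x 410 mm, cream gear block with its top 95 mm above the table. Origin at table height under the handle's axis, z up. Its y axis is the pressing direction, towards the caster wheel (100 mm diameter, upright, axis 68 mm high along y, centre at y = 190 mm, hub mouth at y = 160 mm). The pawl is on the -y side.
- handle (a point): Black T-handle bar on the upright spindle: 48 mm long (its x), 16 mm thick (its y), 32 mm tall; origin at the bar's middle, 152 mm above the table, z up. It turns with the steel ratchet wheel below it (104 mm diameter, tooth tops 113 mm above the table). Pinch it across its thickness from above, with 60 N or more; fingers open 80 mm can turn freely round it.
- knob (a joint): Angle of T-handle and ratchet wheel in rad: 0 at the back stop (the start), grows clockwise seen from above, to 4.5. The pawl drops behind a tooth (click) at each multiple of 0.262; stop about 0.03 to 0.06 past it. Let go, a loaded handle springs back onto the last click; pawl down, it cannot turn back. Torque to turn: 0.02 Nm plus 0.014 Nm per N of push (the pawl riding up adds about 0.01).
- nose: Brass nose of the ram: an 18 mm pin with a 28 mm collar, pointing along the press's y; origin at the centre of its tip (68 mm high, y = 134 mm in the press frame at the start). The ram advances 14 mm per rad of the handle, 3.7 mm per tooth. The nose is sprung in the ram, 3 N per mm: once the bush cannot move, each tooth adds 11 N and narrows the gap behind the collar.
- bush: Copper-coloured bush, 23 mm diameter, 24 mm long; origin at the centre of the end that faces the nose (at the start y = 136 to 140 mm in the press frame). It slides stiffly into the hub at 6 N and stays where it is pushed. An unseen shoulder in the hub stops it with this end at y = 146 to 166 mm, different from hub to hub: only the rising push tells that it is home.
- pawl (a joint): Pawl angle in rad: 0 lying in the teeth (up to 0.12 while riding over one), grows as it swings up and away from the wheel. Its weight (0.12 kg) drops it back below about 1.0; beyond that it falls outwards by itself and rests at 1.85, clear of the wheel. Holding the press under load, it needs a few newtons more to start.
- pawl_tab (a point): Middle of the top end of the pawl's upright thumb tab, 166.5 mm above the table, at y = -95 mm in the press frame when down. Tab 22 mm wide along the press's x, 6 mm thick. To free the pawl push the tab level along the press's -y, away from the handle, with closed fingertips about 126 mm above the table, for 40 mm or more; start midway between handle and tab (about 70 mm apart).
- pawl_hinge (a point): The pawl's hinge, 112.5 mm above the table, right under the tab; axis along the press's x. The bracket beside it ends 116 mm above the table; the pawl's arm, lying towards the wheel, has its top at 122 mm.
- oil_bottle: Yellow oil bottle, 52 mm diameter, 130 mm tall, standing loose; origin under its centre. Leave alone.
- tub: White open plastic tub, 64 mm diameter, 45 mm tall, standing loose; origin under its centre. Leave alone.
- screwdriver: Screwdriver lying loose on the table. Leave alone.

How it is judged:
By the outcome, as a careful person would: the job done as asked, in the order asked, and still so for the second after the job is handed in, with the robot touching nothing.
It also fails if it takes over 72 s, if anything falls off the work surface, if the arm or the gripper's body presses on something with over 40 N, if the wrist force passes 120 N, or if a joint passes its speed limit or range.

## Working session

There is one attempt and no reset: what is moved stays moved. The work goes in short steps, Python scripts to look and compute and a tool call to move; the robot and the scene stay as the last step left them, time stands still between calls to the robot, and variables do not carry over. Pictures are saved under pics/ and viewed, about 8 in all and at most 12, crops included, and the job is handed in when it is done.

Besides the shell and the picture viewer there is one more tool, called after "Emit:" in YAML: its name, and indented under it one key for each argument. send_rows: Moves the arm, as the interface text tells. Its arguments: {"type":"object","properties":{"targets":{"type":"array","items":{"type":"array","items":{"type":"number"}}},"force":{"type":"number"}},"required":["targets"]}

```bash
mkdir -p pics; python3 - <<'E'
from workcell import robot, viewer
import cv2
s=robot.read_state(); print({k:(v if not hasattr(v,'__len__') else [round(float(x),4) for x in v]) for k,v in s.items()}, robot.grasp_offset)
for n in ("top","side"):
    c=viewer.read_camera(n); cv2.imwrite(f"pics/{n}0.png",c["pixels"]); print(n,c["vertical_fov"],c["cx"],c["cy"],c["k1"],c["T"].round(4).tolist())
E
```

```text
{'t': 0.0, 'joints': [1.0078, 0.3339, 0.0399, 1.4663, -0.0134, 1.3433, -0.0585], 'qvel': [-0.0001, 0.0022, 0.0005, 0.0007, -0.0008, 0.0012, -0.0008], 'joint_torque': [-0.0001, -65.8557, 1.3656, -40.5565, 0.0167, 0.0127, 0.0], 'eef_pos': [0.2906, -0.5809, 0.2304], 'tool_rot': [0.9732, 0.2298, -0.0002, -0.0008], 'ft_force': [-0.4482, -0.828, -0.1528], 'torque': [0.0053, -0.0559, 0.033], 'width': 0.9995789564369726} 0.0187
top 51.7995928882186 250.22784126157248 182.53319623375725 -0.12124021284503211 [[0.0014, -0.9903, 0.139, 0.4834], [-0.9999, -0.0036, -0.0158, 0.1013], [0.0161, -0.139, -0.9902, 1.0669], [0.0, 0.0, 0.0, 1.0]]
side 53.54481885141098 251.27793228628613 193.30888940969083 -0.05974966393766858 [[0.8444, -0.4094, 0.3456, 0.3737], [-0.5356, -0.6281, 0.5645, -0.3222], [-0.014, -0.6617, -0.7496, 0.6939], [0.0, 0.0, 0.0, 1.0]]
```

View pics/top0.png

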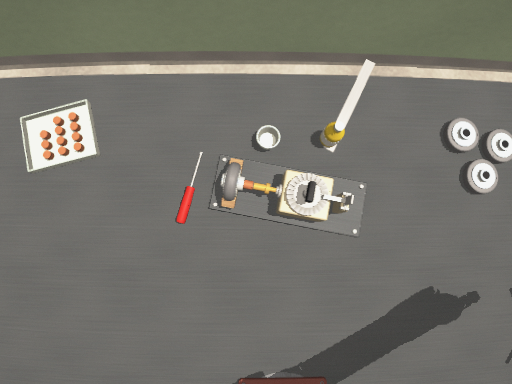

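View pics/side0.png

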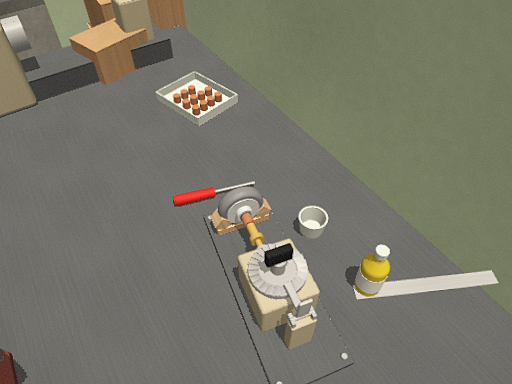

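Both views show the press: in the top view the handle is near (311,192), the wheel hub near (232,182) and the pawl tab near (347,200). The press +y axis points to image left (world +y). The bottle, tub and screwdriver are all clear of the handle. Next I zoom in and measure.

```bash
cat > h.py <<'E'
import numpy as np, cv2
from workcell import robot, viewer
from scipy.spatial.transform import Rotation as R
def cam(n):
    s=robot.read_state(); c=viewer.read_camera(n)
    if n=="wrist":
        W=np.eye(4); W[:3,:3]=R.from_quat(s["tool_rot"]).as_matrix(); W[:3,3]=s["eef_pos"]; c["T"]=W@c["mount"]
    H=c["pixels"].shape[0]; f=H/2/np.tan(np.radians(c["vertical_fov"])/2)
    c["K"]=np.array([[f,0,c["cx"]],[0,f,c["cy"]],[0,0,1]]); c["d"]=np.array([c["k1"],0,0,0.])
    return c
def ray(c,p):
    u=cv2.undistortPoints(np.array([[p]],float),c["K"],c["d"])[0,0]
    return c["T"][:3,3], c["T"][:3,:3]@np.array([u[0],u[1],1.])
def plane(c,p,z):
    o,d=ray(c,p); return o+d*(z-o[2])/d[2]
def proj(c,P):
    M=np.linalg.inv(c["T"]); q,_=cv2.projectPoints(np.array(P,float).reshape(-1,1,3),cv2.Rodrigues(M[:3,:3])[0],M[:3,3],c["K"],c["d"]); return q[:,0]
def tri(c1,p1,c2,p2):
    o1,d1=ray(c1,p1);o2,d2=ray(c2,p2);d1/=np.linalg.norm(d1);d2/=np.linalg.norm(d2)
    t=np.linalg.lstsq(np.c_[d1,-d2],o2-o1,rcond=None)[0]; a=o1+t[0]*d1;b=o2+t[1]*d2
    return (a+b)/2,np.linalg.norm(a-b)
def st():
    s=robot.read_state(); print(round(s["t"],2),np.round(s["eef_pos"],4),np.round(s["tool_rot"],4),np.round(s["ft_force"],1),np.round(s["torque"],2),round(s["width"],3),"q",np.round(s["joints"],2)); return s
E
python3 - <<'E'
from h import *
a=cv2.imread("pics/top0.png")[140:250,200:380]; b=cv2.imread("pics/side0.png")[180:380,190:370]
a=cv2.resize(a,None,fx=4.4,fy=4.4,interpolation=cv2.INTER_CUBIC); cv2.imwrite("pics/topz.png",a)
b=cv2.resize(b,None,fx=3,fy=3,interpolation=cv2.INTER_CUBIC); cv2.imwrite("pics/sidez.png",b)
E
```

```text
(no output)
```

View pics/topz.png

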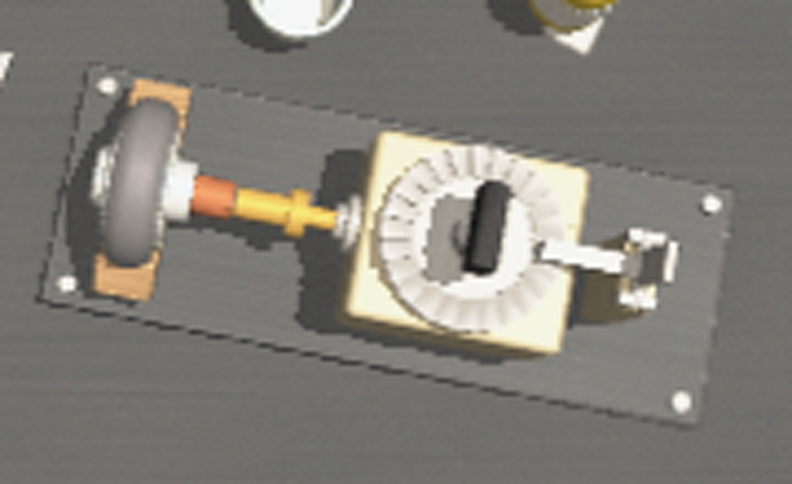

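View pics/sidez.png

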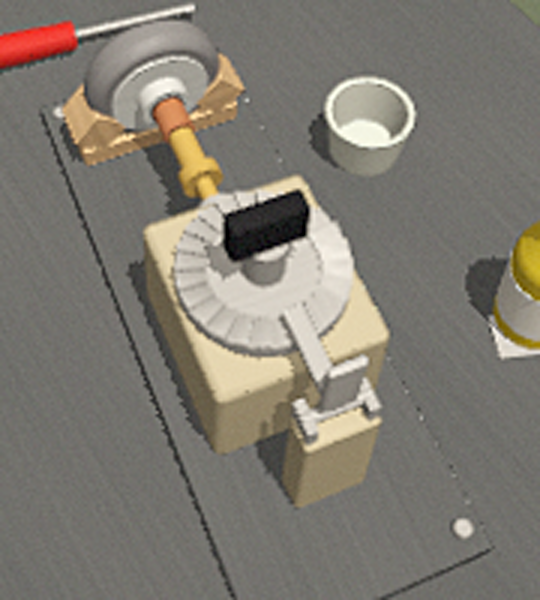

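The zoomed views give plate corners at crop (92,66), (734,188), (697,425) and (40,300). The cream block, the black bar at about (487,225) and the pawl tab at about (672,262) are all visible. Now I turn these into positions.

```bash
python3 - <<'E'
from h import *
t=cam("top"); s=cam("side")
S=lambda q:np.array(q)/4.4+[200,140]-0.39
pl=[plane(t,S(q),0.01) for q in [(92,66),(734,188),(697,425),(40,300)]]
bl=[plane(t,S(q),0.095) for q in [(380,130),(588,170),(558,352),(348,312)]]
for n,P in(("plate",pl),("block",bl)):
    P=np.array(P); print(n,P[:,:2].round(4).tolist(),"sides",[round(np.linalg.norm(P[i]-P[i-1]),4) for i in range(4)],"c",P.mean(0).round(4))
d=(pl[0]+pl[3]-pl[1]-pl[2]); yaw=np.arctan2(d[1],d[0]); print("press y dir",yaw, "block", [np.arctan2(*(v[[1,0]])) for v in [bl[0]-bl[1],bl[3]-bl[2]]])
def bar(c,box):
    x0,y0,x1,y1=box; m=(c["pixels"][y0:y1,x0:x1].max(2)<50).astype(np.uint8)
    n,l,stt,ce=cv2.connectedComponentsWithStats(m); i=1+stt[1:,4].argmax(); print(stt[i])
    r=cv2.minAreaRect(np.argwhere(l==i)[:,::-1].astype(np.float32)); print(r); return np.array(r[0])+[x0,y0]
a=bar(t,(300,175,325,208)); b=bar(s,(260,240,298,270)); print(a,b)
H,e=tri(t,a,s,b); print("handle",H,e)
# pawl tab top middle: side crop /3+(190,180); top crop
q=np.array([349,364])/3+[190,180]; P,e=tri(t,S((672,262)),s,q); print("tab",P,e)
yv=np.array([np.cos(yaw),np.sin(yaw)]); xv=np.array([yv[1],-yv[0]])
print("tab in press",(P[:2]-H[:2])@xv,(P[:2]-H[:2])@yv)
for n,Q in (("plate c",np.mean(pl,0)),("block c",np.mean(bl,0))): print(n,(Q[:2]-H[:2])@xv,(Q[:2]-H[:2])@yv)
# wheel center (hub), nose collar check
w=plane(t,S((192,197)),0.068); print("hub mouth~", (w[:2]-H[:2])@xv,(w[:2]-H[:2])@yv)
E
```

```text
plate [[0.7084, 0.1656], [0.6335, -0.2342], [0.487, -0.2058], [0.5631, 0.1955]] sides [np.float64(0.1483), np.float64(0.4068), np.float64(0.1492), np.float64(0.4085)] c [ 0.598  -0.0197  0.01  ]
block [[0.654, -0.0035], [0.6315, -0.1224], [0.528, -0.1026], [0.5505, 0.0156]] sides [np.float64(0.1052), np.float64(0.121), np.float64(0.1053), np.float64(0.1203)] c [ 0.591  -0.0532  0.095 ]
press y dir 1.384523407360133 block [np.float64(1.383875787171507), np.float64(1.3829706804210762)]
[ 5  8  7 19 35]
((7.091464519500732, 17.323169708251953), (18.11077308654785, 5.852870941162109), 83.6598129272461)
[  5   4  28  23 389]
((18.13077163696289, 14.953845024108887), (15.531603813171387, 30.120220184326172), 70.55996704101562)
[307.09146452 192.32316971] [278.13077164 254.95384502]
handle [ 0.59122387 -0.04844964  0.14117859] 0.0016187705367604775
tab [ 0.57166877 -0.14974837  0.16515309] 0.0006601616048079339
tab in press -0.00045654445039721044 -0.10316795234293454
plate c 0.0013609324581717183 0.029496058754680657
block c 0.0006700727180395343 -0.004750632194555666
hub mouth~ -0.00095201829704479 0.15415298098710348
```

Emit:
send_rows:
  targets:
    - [0.025, -0.017, -0.0045, 0, 0, 0, 1]
    - [0.025, -0.017, -0.0045, 0, 0, 0, 1]
    - [0.025, -0.017, -0.0045, 0, 0, 0, 1]
    - [0.025, -0.017, -0.0045, 0, 0, 0, 1]
    - [0.025, -0.017, -0.0045, 0, 0, 0, 1]
    - [0.025, -0.017, -0.0045, 0, 0, 0, 1]
    - [0.025, -0.017, -0.0045, 0, 0, 0, 1]
    - [0.025, -0.017, -0.0045, 0, 0, 0, 1]
    - [0.025, -0.017, -0.0045, 0, 0, 0, 1]
    - [0.025, -0.017, -0.0045, 0, 0, 0, 1]

```text
t: 1.03
eef_pos: [0.4387, -0.316, 0.2765]
tool_rot: [0.973, 0.23, -0.0, 0.0]
ft_force: [0.3, -0.1, -0.3]
width: 1.0
```

Emit:
send_rows:
  targets:
    - [0.025, -0.017, -0.003, 0, 0, 0, 1]
    - [0.025, -0.017, -0.003, 0, 0, 0, 1]
    - [0.025, -0.017, -0.003, 0, 0, 0, 1]
    - [0.025, -0.017, -0.003, 0, 0, 0, 1]
    - [0.025, -0.017, -0.003, 0, 0, 0, 1]
    - [0.025, -0.017, -0.003, 0, 0, 0, 1]
    - [0.025, -0.017, -0.003, 0, 0, 0, 1]
    - [0.025, -0.017, -0.003, 0, 0, 0, 1]
    - [0.025, -0.017, -0.003, 0, 0, 0, 1]
    - [0.025, -0.017, -0.003, 0, 0, 0, 1]

```text
t: 1.87
eef_pos: [0.5863, -0.0523, 0.3064]
tool_rot: [0.973, 0.23, -0.0, -0.0]
ft_force: [0.9, -0.4, 0.6]
width: 0.999
```

Emit:
send_rows:
  targets:
    - [0, 0, 0, 0, 0, -0.125, 1]
    - [0, 0, 0, 0, 0, -0.125, 1]
    - [0, 0, 0, 0, 0, -0.125, 1]
    - [0, 0, 0, 0, 0, -0.125, 1]
    - [0, 0, 0, 0, 0, -0.125, 1]
    - [0, 0, 0, 0, 0, -0.125, 1]
    - [0, 0, 0, 0, 0, -0.125, 1]
    - [0, 0, 0, 0, 0, -0.125, 1]
    - [0, 0, 0, 0, 0, -0.125, 1]
    - [0, 0, 0, 0, 0, -0.125, 1]

```text
t: 2.7
eef_pos: [0.5857, -0.0536, 0.3061]
tool_rot: [0.652, 0.758, -0.0, -0.0]
ft_force: [0.1, 0.9, -0.3]
width: 1.004
```

Emit:
send_rows:
  targets:
    - [0, 0, 0, 0, 0, -0.125, 1]
    - [0, 0, 0, 0, 0, -0.125, 1]
    - [0, 0, 0, 0, 0, -0.125, 1]
    - [0, 0, 0, 0, 0, -0.125, 1]
    - [0, 0, 0, 0, 0, -0.125, 1]
    - [0, 0, 0, 0, 0, -0.125, 1]
    - [0, 0, 0, 0, 0, -0.125, 1]
    - [0, 0, 0, 0, 0, -0.125, 1]
    - [0, 0, 0, 0, 0, -0.125, 1]
    - [0, 0, 0, 0, 0, -0.115, 1]

```text
t: 3.53
eef_pos: [0.5857, -0.0537, 0.3061]
tool_rot: [0.091, 0.996, 0.0, -0.0]
ft_force: [-0.5, -0.4, -0.3]
width: 0.999
```

```bash
python3 - <<'E'
from h import *
s=st(); c=cam("wrist"); cv2.imwrite("pics/w1.png",c["pixels"]); print(c["mount"].round(4).tolist(),c["vertical_fov"])
Rm=R.from_quat(s["tool_rot"]).as_matrix(); print("yaw",np.arctan2(Rm[1,0],Rm[0,0]),Rm[:,2])
E
```

```text
3.53 [ 0.5857 -0.0537  0.3061] [ 9.070e-02  9.959e-01  0.000e+00 -2.000e-04] [-0.5 -0.4 -0.3] [ 0.03 -0.03 -0.  ] 0.999 q [ 0.55  0.24 -0.65  1.48  0.14  1.48  1.29]
[[-0.0002, -0.9519, -0.3065, 0.0783], [1.0, -0.0004, 0.0004, -0.0008], [-0.0005, -0.3065, 0.9519, -0.1425], [0.0, 0.0, 0.0, 1.0]] 70.5267172437715
yaw 2.9600113133233728 [-4.21059889e-04  6.13671124e-05 -9.99999909e-01]
```

View pics/w1.png

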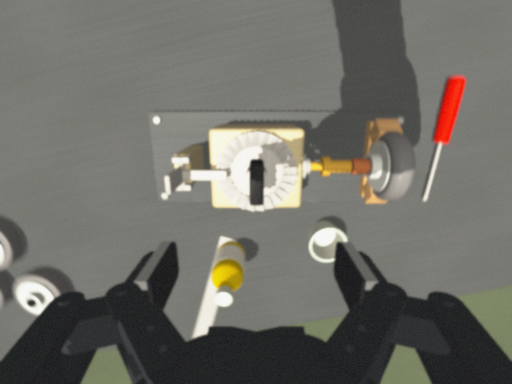

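The wrist view shows the bar at about (257,182), lying along image vertical, which is tool x. The pawl tab is on the left at about (172,178), and the nose, bush and wheel are on the right at about (340,167).

```bash
python3 - <<'E'
from h import *
c=cam("wrist"); im=c["pixels"]; x0,y0,x1,y1=235,145,280,215
g=im[y0:y1,x0:x1].max(2); m=(g<60).astype(np.uint8)
for r in m[::2]: print(''.join('#' if v else '.' for v in r))
yaw=1.3845; yv=np.array([np.cos(yaw),np.sin(yaw)]); xv=np.array([yv[1],-yv[0]])
L=[];Rr=[]
for i in range(y0+22,y0+56):
    k=np.where(m[i-y0])[0]
    if len(k)>8: L.append(plane(c,(x0+k[0]-.5,i),.168)[:2]);Rr.append(plane(c,(x0+k[-1]+.5,i),.168)[:2])
L,Rr=np.array(L),np.array(Rr); C=(L+Rr)/2
d=np.polyfit(C@xv,C@yv,1); print("slope rad",d[0],"thick",np.mean((Rr-L)@yv),"C y mean",np.mean(C@yv),"x ends",(C@xv)[[0,-1]],C.mean(0))
bl=np.array([0.5900,-0.0545]); print("prior handle",bl@xv,bl@yv)
# tub/ block corners in wrist view: block top corner guess
for p in [(209,127),(304,126),(301,208),(211,209)]: print(plane(c,p,.095)[:2]@xv-bl@xv,plane(c,p,.095)[:2]@yv-bl@yv)
E
```

```text
.............................................
.............................................
.............................................
.............................................
.............................................
.............................................
.............................................
.............................................
.................##########..................
.................###########.................
.................###########.................
................############.................
................#############................
................############.................
.................###########.................
................############.................
.................###########.................
................############.................
....................########.................
.........................#...................
..........................#..................
..........................#..................
.........................##..................
..........................#...............
[... 169 characters left out ...]
..................
........................##...................
.............................................
.............................................
.............................................
.............................................
.............................................
.............................................
slope rad 0.014389117491728085 thick 0.012674331234845442 C y mean 0.0560365238768882 x ends [0.5698191  0.58402544] [ 0.5772842  -0.05178442]
prior handle 0.5898857341839613 0.05572316041152841
-0.05519752147012691 -0.06083845663764706
-0.05795333286042703 0.06019719903162309
0.05379678316500447 0.06332628249107591
0.05683380028356788 -0.062410767837451094
```

```bash
python3 - <<'E'
from h import *
c=cam("wrist"); im=c["pixels"]; x0,y0,x1,y1=235,145,280,215
g=im[y0:y1,x0:x1].max(2)
for r in g[::3,8:36:2]: print(' '.join('%3d'%v for v in r))
m=(g<105).astype(np.uint8)
yaw=1.3845; yv=np.array([np.cos(yaw),np.sin(yaw)]); xv=np.array([yv[1],-yv[0]]); bl=np.array([0.5900,-0.0545])
L=[];Rr=[]
for i in range(y0+36,y0+58):
    k=np.where(m[i-y0])[0]
    if len(k)>8: L.append(plane(c,(x0+k[0]-.5,i),.168)[:2]);Rr.append(plane(c,(x0+k[-1]+.5,i),.168)[:2])
L,Rr=np.array(L)-bl,np.array(Rr)-bl; C=(L+Rr)/2
d=np.polyfit(C@xv,C@yv,1); print("slope rad",d,"thick",np.mean((Rr-L)@yv),"y",np.mean(C@yv),"x ends",(C@xv)[[0,-1]])
E
```

```text
236 234 229 227 229 227 228 231 226 205 175 167 170 159
231 239 242 245 245 246 245 246 245 228 174 162 160 157
246 246 246 246 246 246 246 246 245 240 185 172 171 174
247 246 246 246 246 246 245 240 197 172 168 169 170 169
247 246 246 246 245 244 243 237 177 162 167 167 173 174
246 246 246 239 141  79  74  68  48  68 131 166 169 174
246 246 246 214  66  33  29  30  28  33  97 161 171 174
246 246 242 163  47  36  40  41  45  42  86 153 168 172
246 245 212 100  39  42  43  43  42  41  60 123 167 172
246 244 229 183  55  40  43  43  45  46  84 140 163 170
246 245 245 197  54  42  42  41  45  41  94 159 167 170
246 246 245 201  57  47  42  39  39  38  92 160 168 169
246 246 245 199  74  79  68  54  54  50  93 159 172 171
246 246 245 198  84  77  73  68  63  55  96 162 170 171
246 246 245 200  80  75  73  68  63  56 116 213 208 194
246 245 245 202  80  71  68  65  64  57 159 243 245 244
240 244 243 198  78  72  67  61  57  56 160 242 244 237
237 231 209 160  73  68  69  62  57  58 139 220 224 227
239 237 228 175  72  63  62  58  60  58 160 237 239 224
241 238 238 187  75  67  63  59  56  59 165 237 241 240
241 238 241 236 195 162 160 174 176 197 206 236 242 242
225 220 236 241 242 233 229 241 242 243 225 223 224 221
126 125 130 151 178 184 157 160 170 176 158 132 127 126
123 121 121 122 124 123 128 124 126 125 125 122 123 123
slope rad [-0.02426895  0.00054887] thick 0.013316292753456515 y 0.0003757927464270788 x ends [-0.00473784  0.01918973]
```

Block centre, tab and hub agree on a handle axis near (0.589,-0.054), and the bar lies along tool x to within about 0.02 rad. I'll descend and pinch.

Emit:
send_rows:
  targets:
    - [-0.0033, 0.0005, 0.015, 0, 0, 0, 1]
    - [0, 0, 0.018, 0, 0, 0, 1]
    - [0, 0, 0.018, 0, 0, 0, 1]
    - [0, 0, 0.018, 0, 0, 0, 1]
    - [0, 0, 0.018, 0, 0, 0, 1]
    - [0, 0, 0.018, 0, 0, 0, 1]
    - [0, 0, 0.018, 0, 0, 0, 1]
    - [0, 0, 0.018, 0, 0, 0, 1]
    - [0, 0, 0.018, 0, 0, 0, 1]
    - [0, 0, 0.012, 0, 0, 0, 1]

```text
t: 4.52
eef_pos: [0.5884, -0.0538, 0.1335]
tool_rot: [0.096, 0.995, -0.0, -0.001]
ft_force: [-0.1, 0.1, 0.8]
width: 0.999
```

Emit:
send_rows:
  targets:
    - [0, 0, 0, 0, 0, 0, -1]
    - [0, 0, 0, 0, 0, 0, -1]
    - [0, 0, 0, 0, 0, 0, -1]
    - [0, 0, 0, 0, 0, 0, -1]
    - [0, 0, 0, 0, 0, 0, -1]
    - [0, 0, 0, 0, 0, 0, -1]
    - [0, 0, 0, 0, 0, 0, -1]
    - [0, 0, 0, 0, 0, 0, -1]
  force: 70

```text
t: 5.18
eef_pos: [0.5902, -0.0539, 0.1374]
tool_rot: [0.094, 0.996, -0.0, 0.001]
ft_force: [-3.6, -1.3, 10.5]
width: 0.174
```

```bash
python3 -c "
from h import *
st()"
```

```text
5.18 [ 0.5902 -0.0539  0.1374] [ 9.420e-02  9.956e-01 -2.000e-04  1.400e-03] [-3.6 -1.3 10.5] [ 0.05  0.53 -0.05] 0.174 q [ 0.53  0.35 -0.63  1.7   0.22  1.16  1.23]
```

Emit:
send_rows:
  targets:
    - [0, 0, -0.002, 0, 0, 0, -1]
    - [0, 0, 0, 0, 0, 0.1, -1]
    - [0, 0, 0, 0, 0, 0.1, -1]
    - [0, 0, 0, 0, 0, 0.1, -1]
    - [0, 0, 0, 0, 0, 0, -1]
    - [0, 0, 0, 0, 0, 0, -1]

```text
t: 5.68
eef_pos: [0.5902, -0.0539, 0.1376]
tool_rot: [0.242, 0.97, 0.0, 0.001]
ft_force: [4.7, -1.2, -5.0]
width: 0.182
```

```bash
cat >> h.py <<'E'
Y0=2.953
def k():
    s=st(); q=s["tool_rot"]; y=2*np.arctan2(q[1],q[0]); a=(Y0-y+1)%(2*np.pi)-1; print("knob",round(a,4),"clicks",round(a/.2618,3),"Tz",round(s["torque"][2],3)); return s,a
E
python3 -c "
from h import *
k()"
```

```text
5.68 [ 0.5902 -0.0539  0.1376] [2.420e-01 9.703e-01 2.000e-04 1.100e-03] [ 4.7 -1.2 -5. ] [-0.07 -1.21  0.06] 0.182 q [ 0.49  0.34 -0.58  1.7   0.2   1.16  0.94]
knob 0.3002 clicks 1.147 Tz 0.058
```

Emit:
send_rows:
  targets:
    - [0, 0, 0, 0, 0, 0.09, -1]
    - [0, 0, 0, 0, 0, 0.09, -1]
    - [0, 0, 0, 0, 0, 0.09, -1]
    - [0, 0, 0, 0, 0, 0, -1]
    - [0, 0, 0, 0, 0, 0, -1]

```text
t: 6.1
eef_pos: [0.5902, -0.054, 0.1376]
tool_rot: [0.37, 0.929, 0.0, 0.001]
ft_force: [4.1, -0.9, -4.8]
width: 0.171
```

```bash
python3 -c "
from h import *
k()"
```

```text
6.1 [ 0.5902 -0.054   0.1376] [3.703e-01 9.289e-01 3.000e-04 1.100e-03] [ 4.1 -0.9 -4.8] [-0.15 -1.24  0.05] 0.171 q [ 0.46  0.33 -0.54  1.7   0.18  1.15  0.69]
knob 0.5702 clicks 2.178 Tz 0.049
```

Emit:
send_rows:
  targets:
    - [0, 0, 0, 0, 0, 0.09, -1]
    - [0, 0, 0, 0, 0, 0.09, -1]
    - [0, 0, 0, 0, 0, 0.085, -1]
    - [0, 0, 0, 0, 0, 0, -1]
    - [0, 0, 0, 0, 0, 0, -1]

```text
t: 6.52
eef_pos: [0.5901, -0.054, 0.1375]
tool_rot: [0.49, 0.872, 0.0, 0.001]
ft_force: [5.5, -1.1, -6.1]
width: 0.177
```

```bash
python3 -c "
from h import *
k()"
```

```text
6.52 [ 0.5901 -0.054   0.1375] [4.898e-01 8.719e-01 4.000e-04 1.000e-03] [ 5.5 -1.1 -6.1] [-0.28 -1.28  0.11] 0.177 q [ 0.43  0.33 -0.5   1.71  0.17  1.15  0.43]
knob 0.835 clicks 3.19 Tz 0.108
```

Emit:
send_rows:
  targets:
    - [0, 0, 0, 0, 0, 0.09, -1]
    - [0, 0, 0, 0, 0, 0.09, -1]
    - [0, 0, 0, 0, 0, 0.08, -1]
    - [0, 0, 0, 0, 0, 0, -1]
    - [0, 0, 0, 0, 0, 0, -1]

```text
t: 6.93
eef_pos: [0.5901, -0.054, 0.1375]
tool_rot: [0.599, 0.801, 0.0, 0.001]
ft_force: [4.4, -0.6, -5.2]
width: 0.174
```

```bash
python3 -c "
from h import *
k()"
```

```text
6.93 [ 0.5901 -0.054   0.1375] [5.986e-01 8.010e-01 5.000e-04 1.000e-03] [ 4.4 -0.6 -5.2] [-0.29 -1.2   0.02] 0.174 q [ 0.4   0.32 -0.46  1.71  0.15  1.15  0.18]
knob 1.0949 clicks 4.182 Tz 0.022
```

Emit:
send_rows:
  targets:
    - [0, 0, 0, 0, 0, 0.09, -1]
    - [0, 0, 0, 0, 0, 0.09, -1]
    - [0, 0, 0, 0, 0, 0.08, -1]
    - [0, 0, 0, 0, 0, 0, -1]
    - [0, 0, 0, 0, 0, 0, -1]

```text
t: 7.35
eef_pos: [0.5901, -0.054, 0.1375]
tool_rot: [0.697, 0.717, 0.001, 0.001]
ft_force: [3.9, -0.9, -4.7]
width: 0.173
```

```bash
python3 -c "
from h import *
k()"
```

```text
7.35 [ 0.5901 -0.054   0.1375] [6.974e-01 7.167e-01 6.000e-04 9.000e-04] [ 3.9 -0.9 -4.7] [-0.36 -1.13  0.07] 0.173 q [ 0.36  0.32 -0.42  1.71  0.14  1.14 -0.07]
knob 1.3549 clicks 5.175 Tz 0.07
```

```bash
cat >> h.py <<'E'
def feel(n=6):
    T=[];J=[]
    for i in range(n):
        viewer.read_camera("top"); s=robot.read_state(); T.append(s["torque"][2]); J.append(s["joint_torque"][6])
    k(); print("meanTz %.3f sd %.3f  j7 %.3f sd %.3f"%(np.mean(T),np.std(T),np.mean(J),np.std(J)))
E
python3 -c "
from h import *
feel()"
```

```text
7.65 [ 0.5901 -0.054   0.1376] [6.972e-01 7.169e-01 6.000e-04 9.000e-04] [ 5.4 -0.7 -4.9] [-0.37 -1.21  0.03] 0.178 q [ 0.36  0.32 -0.42  1.71  0.14  1.14 -0.06]
knob 1.3544 clicks 5.173 Tz 0.029
meanTz 0.052 sd 0.013  j7 -0.075 sd 0.034
```

Emit:
send_rows:
  targets:
    - [0, 0, 0, 0, 0, 0.09, -1]
    - [0, 0, 0, 0, 0, 0.09, -1]
    - [0, 0, 0, 0, 0, 0.08, -1]
    - [0, 0, 0, 0, 0, 0, -1]
    - [0, 0, 0, 0, 0, 0, -1]

```text
t: 8.07
eef_pos: [0.5901, -0.054, 0.1375]
tool_rot: [0.784, 0.62, 0.001, 0.001]
ft_force: [6.1, -1.1, -5.3]
width: 0.176
```

```bash
python3 -c "
from h import *
feel()"
```

```text
8.37 [ 0.5901 -0.0541  0.1376] [7.843e-01 6.204e-01 7.000e-04 8.000e-04] [ 5.3 -0.5 -5.2] [-0.48 -1.13 -0.01] 0.174 q [ 0.33  0.31 -0.38  1.71  0.13  1.14 -0.31]
knob 1.6145 clicks 6.167 Tz -0.014
meanTz 0.054 sd 0.039  j7 -0.075 sd 0.035
```

Emit:
send_rows:
  targets:
    - [0, 0, 0, 0, 0, 0.09, -1]
    - [0, 0, 0, 0, 0, 0.09, -1]
    - [0, 0, 0, 0, 0, 0.08, -1]
    - [0, 0, 0, 0, 0, 0, -1]
    - [0, 0, 0, 0, 0, 0, -1]

```text
t: 8.78
eef_pos: [0.5901, -0.054, 0.1376]
tool_rot: [0.858, 0.513, 0.001, 0.001]
ft_force: [4.5, -1.2, -4.5]
width: 0.176
```

```bash
python3 -c "
from h import *
feel()"
```

```text
9.08 [ 0.5901 -0.054   0.1376] [8.581e-01 5.135e-01 8.000e-04 7.000e-04] [ 5.1 -0.9 -4.8] [-0.47 -1.04 -0.  ] 0.175 q [ 0.3   0.31 -0.34  1.71  0.11  1.14 -0.56]
knob 1.8744 clicks 7.16 Tz -0.0
meanTz 0.052 sd 0.037  j7 -0.076 sd 0.035
```

Emit:
send_rows:
  targets:
    - [0, 0, 0, 0, 0, 0.09, -1]
    - [0, 0, 0, 0, 0, 0.09, -1]
    - [0, 0, 0, 0, 0, 0.08, -1]
    - [0, 0, 0, 0, 0, 0, -1]
    - [0, 0, 0, 0, 0, 0, -1]

```text
t: 9.5
eef_pos: [0.59, -0.0541, 0.1375]
tool_rot: [0.917, 0.398, 0.001, 0.001]
ft_force: [4.5, -1.3, -4.7]
width: 0.179
```

```bash
python3 -c "
from h import *
feel()"
```

```text
9.8 [ 0.59   -0.054   0.1375] [9.173e-01 3.981e-01 8.000e-04 6.000e-04] [ 5.4 -0.4 -5. ] [-0.51 -1.02  0.2 ] 0.174 q [ 0.27  0.3  -0.31  1.71  0.1   1.14 -0.81]
knob 2.1341 clicks 8.152 Tz 0.201
meanTz 0.172 sd 0.024  j7 -0.190 sd 0.035
```

The push has risen: torque went from 0.052 to 0.172, about +8.6 N, so the bush is home at roughly 14 N. One more tooth should settle near 24 N.

Emit:
send_rows:
  targets:
    - [0, 0, 0, 0, 0, 0.09, -1]
    - [0, 0, 0, 0, 0, 0.09, -1]
    - [0, 0, 0, 0, 0, 0.085, -1]
    - [0, 0, 0, 0, 0, 0, -1]
    - [0, 0, 0, 0, 0, 0, -1]

```text
t: 10.22
eef_pos: [0.59, -0.054, 0.1375]
tool_rot: [0.962, 0.273, 0.001, 0.001]
ft_force: [5.2, -1.9, -4.0]
width: 0.173
```

```bash
python3 -c "
from h import *
feel()"
```

```text
10.52 [ 0.59   -0.054   0.1375] [9.619e-01 2.735e-01 8.000e-04 5.000e-04] [ 5.2 -1.1 -4.2] [-0.51 -0.9   0.36] 0.175 q [ 0.24  0.3  -0.27  1.72  0.09  1.14 -1.07]
knob 2.3989 clicks 9.163 Tz 0.356
meanTz 0.315 sd 0.028  j7 -0.342 sd 0.037
```

Push is now about 24 N. I'll ease back onto the click, let go and lift.

Emit:
send_rows:
  targets:
    - [0, 0, 0, 0, 0, -0.02, -1]
    - [0, 0, 0, 0, 0, -0.02, -1]
    - [0, 0, 0, 0, 0, 0, -1]
    - [0, 0, 0, 0, 0, 0, 1]
    - [0, 0, 0, 0, 0, 0, 1]
    - [0, 0, 0, 0, 0, 0, 1]
    - [0, 0, 0, 0, 0, 0, 1]
    - [0, 0, 0, 0, 0, 0, 1]
    - [0, 0, 0, 0, 0, 0, 1]
    - [0, 0, 0, 0, 0, 0, 1]

```text
t: 11.35
eef_pos: [0.5892, -0.0537, 0.1374]
tool_rot: [0.956, 0.293, 0.0, -0.0]
ft_force: [0.0, -0.1, 0.2]
width: 1.003
```

Emit:
send_rows:
  targets:
    - [0, 0, -0.01, 0, 0, 0, 1]
    - [0, 0, -0.02, 0, 0, 0, 1]
    - [0, 0, -0.03, 0, 0, 0, 1]
    - [0, 0, -0.03, 0, 0, 0, 1]
    - [0, 0, -0.02, 0, 0, -0.1, 1]
    - [0, 0, 0, 0, 0, -0.125, 1]
    - [0, 0, 0, 0, 0, -0.125, 1]
    - [0, 0, 0, 0, 0, -0.125, 1]
    - [0, 0, 0, 0, 0, -0.125, 1]
    - [0, 0, 0, 0, 0, -0.125, 1]

```text
t: 12.18
eef_pos: [0.5892, -0.0536, 0.2483]
tool_rot: [0.788, 0.615, 0.0, 0.0]
ft_force: [0.4, -0.1, -0.1]
width: 1.0
```

Emit:
send_rows:
  targets:
    - [0, 0, 0, 0, 0, -0.106, -1]
    - [0, 0, 0, 0, 0, 0, -1]

```text
t: 12.35
eef_pos: [0.5893, -0.0537, 0.2482]
tool_rot: [0.755, 0.655, 0.0, 0.0]
ft_force: [-0.1, 0.3, 0.2]
width: 0.745
```

```bash
python3 - <<'E'
from h import *
k(); c=cam("wrist"); cv2.imwrite("pics/w2.png",c["pixels"]); t=cam("side"); 
b=cv2.resize(t["pixels"][180:330,190:340],None,fx=3,fy=3,interpolation=cv2.INTER_CUBIC)
a=c["pixels"]; cv2.imwrite("pics/w2b.png",np.hstack([b[:384],cv2.resize(a,(350,384))]) if 0 else np.hstack([cv2.resize(b,(384,384)),a[:, 50:450]]))
E
```

```text
12.35 [ 0.5893 -0.0537  0.2482] [7.552e-01 6.555e-01 2.000e-04 2.000e-04] [-0.1  0.3  0.2] [ 0.04 -0.01  0.  ] 0.745 q [ 0.32  0.23 -0.36  1.57  0.08  1.35 -0.19]
knob 1.5233 clicks 5.819 Tz 0.003
```

View pics/w2b.png

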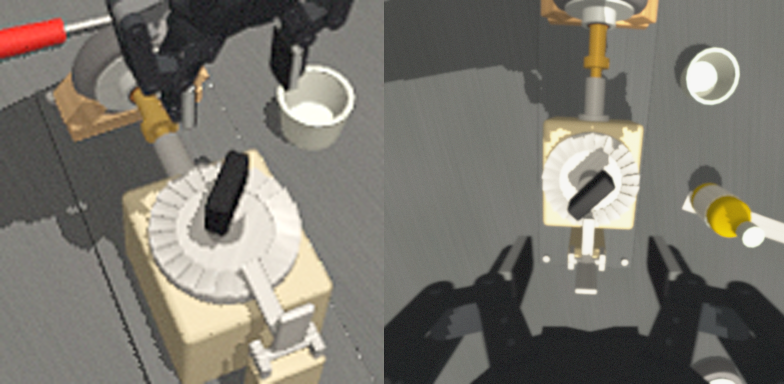

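The view shows the handle held at about 45° by the pawl, the bush inside the hub with the nose right behind it, and the pawl tab at about (587,270). Next I push the pawl off.

Emit:
send_rows:
  targets:
    - [0, 0, 0, 0, 0, 0.045, -1]
    - [-0.019, 0, 0, 0, 0, 0, -1]
    - [-0.019, 0, 0, 0, 0, 0, -1]
    - [-0.019, 0, 0, 0, 0, 0, -1]
    - [0, 0, 0, 0, 0, 0, -1]
    - [0, 0, 0.03, 0, 0, 0, -1]
    - [0, 0, 0.03, 0, 0, 0, -1]
    - [0, 0, 0.03, 0, 0, 0, -1]
    - [0, 0, 0.02, 0, 0, 0, -1]
    - [0, 0, 0.012, 0, 0, 0, -1]

```text
t: 13.28
eef_pos: [0.5771, -0.1091, 0.1228]
tool_rot: [0.772, 0.635, -0.001, -0.001]
ft_force: [-1.8, 1.9, 8.9]
width: -0.001
```

Emit:
send_rows:
  targets:
    - [0, 0, 0, 0, 0, 0, -1]
    - [0, 0, 0, 0, 0, 0, -1]

```text
t: 13.45
eef_pos: [0.5788, -0.1093, 0.1257]
tool_rot: [0.772, 0.636, 0.0, 0.0]
ft_force: [-0.9, -0.7, 0.4]
width: -0.001
```

```bash
python3 - <<'E'
from h import *
s,a=k(); yaw=1.3845; yv=np.array([np.cos(yaw),np.sin(yaw)]); xv=np.array([yv[1],-yv[0]])
d=s["eef_pos"][:2]-np.array([.590,-.054]); print("press xy",d@xv,d@yv)
E
```

```text
13.45 [ 0.5788 -0.1093  0.1257] [7.718e-01 6.359e-01 2.000e-04 1.000e-04] [-0.9 -0.7  0.4] [-0.05 -0.02 -0.  ] -0.001 q [ 0.38  0.31 -0.32  1.73  0.11  1.12 -0.17]
knob 1.5748 clicks 6.015 Tz -0.001
press xy -0.0007993909429911245 -0.056394711727458954
```

Emit:
send_rows:
  targets:
    - [-0.01, 0, 0, 0, 0, 0, -1]
    - [-0.01, 0, 0, 0, 0, 0, -1]
    - [-0.006, 0, 0, 0, 0, 0, -1]
    - [-0.005, 0, 0, 0, 0, 0, -1]
    - [-0.005, 0, 0, 0, 0, 0, -1]
    - [-0.006, 0, 0, 0, 0, 0, -1]
    - [-0.006, 0, 0, 0, 0, 0, -1]
    - [-0.006, 0, 0, 0, 0, 0, -1]

```text
t: 14.12
eef_pos: [0.5693, -0.1626, 0.1271]
tool_rot: [0.771, 0.637, 0.001, 0.001]
ft_force: [-0.5, -0.9, 0.0]
width: -0.001
```

Emit:
send_rows:
  targets:
    - [-0.006, 0, 0, 0, 0, 0, -1]
    - [-0.006, 0, 0, 0, 0, 0, -1]
    - [-0.006, 0, 0, 0, 0, 0, -1]
    - [-0.004, 0, 0, 0, 0, 0, -1]
    - [0, 0, 0, 0, 0, 0, -1]
    - [0, 0, 0, 0, 0, 0, -1]

```text
t: 14.62
eef_pos: [0.5638, -0.1845, 0.1251]
tool_rot: [0.772, 0.636, -0.0, -0.0]
ft_force: [0.1, 0.4, 0.2]
width: -0.003
```

```bash
python3 - <<'E'
from h import *
s,a=k(); t=cam("side"); c=cam("wrist")
b=t["pixels"][200:370,200:370]
cv2.imwrite("pics/p3.png",np.hstack([cv2.resize(b,(384,384),interpolation=cv2.INTER_CUBIC),c["pixels"][:, 50:450]]))
E
```

```text
14.62 [ 0.5638 -0.1845  0.1251] [ 7.715e-01  6.362e-01 -1.000e-04 -2.000e-04] [0.1 0.4 0.2] [ 0.02 -0.05 -0.03] -0.003 q [ 0.48  0.31 -0.28  1.72  0.1   1.12 -0.03]
knob 1.5738 clicks 6.012 Tz -0.026
```

View pics/p3.png

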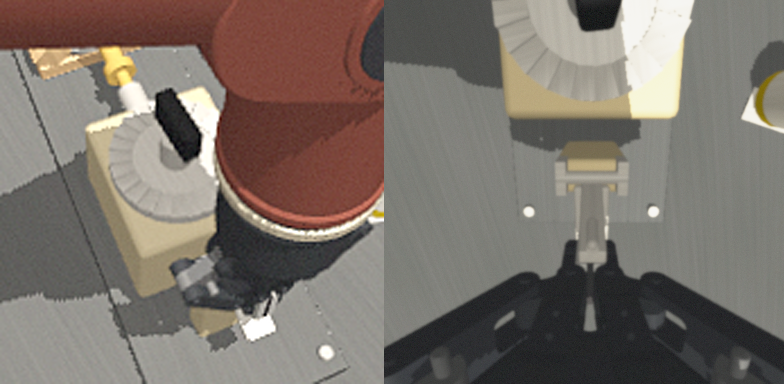

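The pawl has flipped over: its arm stands up at about (592,220) and the tab lies outward. The handle has sprung back until it is roughly along the press axis. I'll lift straight up and go back over the handle.

Emit:
send_rows:
  targets:
    - [0, 0, -0.02, 0, 0, 0, -1]
    - [0, 0, -0.035, 0, 0, 0, -1]
    - [0, 0, -0.04, 0, 0, 0, -1]
    - [0, 0, -0.04, 0, 0, 0, -1]
    - [0, 0, -0.01, 0, 0, 0, 1]
    - [0.034, 0, 0, 0, 0, 0, 1]
    - [0.034, 0, 0, 0, 0, 0, 1]
    - [0.033, 0, 0, 0, 0, 0, 1]
    - [0.032, 0.0005, 0, 0, 0, 0, 1]
    - [0, 0, 0, 0, 0, 0, 1]

```text
t: 15.55
eef_pos: [0.5904, -0.0447, 0.2705]
tool_rot: [0.768, 0.64, 0.002, -0.001]
ft_force: [-0.6, 1.3, 0.3]
width: 0.853
```

```bash
python3 - <<'E'
from h import *
s,a=k(); c=cam("wrist"); 
p=proj(c,[[.590,-.054,.168]])[0]; print(p)
x0,y0=int(p[0])-50,int(p[1])-50
g=c["pixels"][y0:y0+100,x0:x0+100]; m=(g.max(2)<105).astype(np.uint8)
n,l,stt,ce=cv2.connectedComponentsWithStats(m); i=l[50,50]; print(i,stt[i] if i else stt)
pts=np.argwhere(l==i)[:,::-1].astype(np.float32); r=cv2.minAreaRect(pts); print(r)
W=np.array([plane(c,q+[x0,y0],.168) for q in cv2.boxPoints(r)]); e=[W[1]-W[0],W[2]-W[1]]
for v in e: print(np.linalg.norm(v),np.arctan2(v[1],v[0])%np.pi)
print("c",W.mean(0))
cv2.imwrite("pics/w4.png",np.hstack([cv2.resize(c["pixels"],(512,384)),cv2.resize(g,(280,384))]))
E
```

```text
15.55 [ 0.5904 -0.0447  0.2705] [ 0.7681  0.6403  0.0015 -0.0011] [-0.6  1.3  0.3] [ 0.01 -0.   -0.  ] 0.853 q [ 0.32  0.22 -0.38  1.54  0.08  1.4  -0.24]
knob 1.5631 clicks 5.971 Tz -0.0
[256.7942234 200.5763114]
1 [ 42  21  18  51 727]
((50.44082260131836, 46.0472412109375), (50.34052658081055, 16.204681396484375), 88.26429748535156)
0.014989476949942793 2.99106695680142
0.050541369325144116 1.4281759410064947
c [ 0.59037214 -0.05018553  0.168     ]
```

View pics/w4.png

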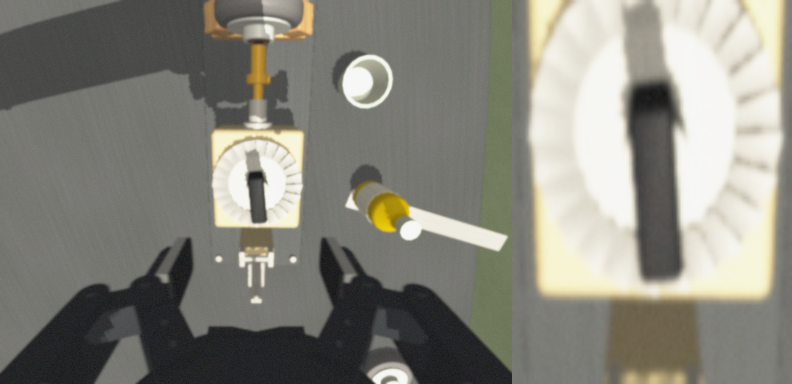

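The view shows the pawl clear, with the handle free at yaw about 1.43 (knob about 1.5). The bush is inside the hub. I'll regrasp and wind back.

Emit:
send_rows:
  targets:
    - [0, 0, 0, 0, 0, -0.045, 1]
    - [0, 0, 0.02, 0, 0, 0, 1]
    - [0, 0, 0.025, 0, 0, 0, 1]
    - [0, 0, 0.025, 0, 0, 0, 1]
    - [0, 0, 0.025, 0, 0, 0, 1]
    - [0, 0, 0.02, 0, 0, 0, 1]
    - [0, 0, 0.012, 0, 0, 0, 1]
    - [0, 0, 0.006, 0, 0, 0, 1]
    - [0, 0, 0, 0, 0, 0, 1]

```text
t: 16.35
eef_pos: [0.5891, -0.0542, 0.1364]
tool_rot: [0.757, 0.653, -0.001, -0.001]
ft_force: [-0.4, -0.7, -0.2]
width: 1.001
```

Emit:
send_rows:
  targets:
    - [0, 0, 0, 0, 0, 0, -1]
    - [0, 0, 0, 0, 0, 0, -1]
    - [0, 0, 0, 0, 0, 0, -1]
    - [0, 0, 0, 0, 0, 0, -1]
    - [0, 0, 0, 0, 0, 0, -1]
    - [0, 0, 0, 0, 0, 0, -1]
    - [0, 0, 0, 0, 0, 0, -1]
    - [0, 0, 0, 0, 0, 0, -1]
  force: 70

```text
t: 17.02
eef_pos: [0.5901, -0.0538, 0.138]
tool_rot: [0.757, 0.654, 0.0, 0.0]
ft_force: [-0.5, -0.4, 4.9]
width: 0.182
```

```bash
python3 -c "
from h import *
k()"
```

```text
17.02 [ 0.5901 -0.0538  0.138 ] [7.568e-01 6.536e-01 4.000e-04 4.000e-04] [-0.5 -0.4  4.9] [-0.05  0.04  0.03] 0.182 q [ 0.32  0.31 -0.37  1.71  0.12  1.14 -0.23]
knob 1.5282 clicks 5.837 Tz 0.032
```

Gripped, knob at 1.528. I'll turn back 1.45 first, then creep up to the stop.

Emit:
send_rows:
  targets:
    - [0, 0, 0, 0, 0, -0.1, -1]
    - [0, 0, 0, 0, 0, -0.12, -1]
    - [0, 0, 0, 0, 0, -0.12, -1]
    - [0, 0, 0, 0, 0, -0.12, -1]
    - [0, 0, 0, 0, 0, -0.12, -1]
    - [0, 0, 0, 0, 0, -0.12, -1]
    - [0, 0, 0, 0, 0, -0.12, -1]
    - [0, 0, 0, 0, 0, -0.12, -1]
    - [0, 0, 0, 0, 0, -0.12, -1]
    - [0, 0, 0, 0, 0, -0.12, -1]

```text
t: 17.85
eef_pos: [0.59, -0.0539, 0.138]
tool_rot: [0.262, 0.965, 0.0, 0.0]
ft_force: [-0.2, -0.2, 6.0]
width: 0.171
```

Emit:
send_rows:
  targets:
    - [0, 0, 0, 0, 0, -0.12, -1]
    - [0, 0, 0, 0, 0, -0.12, -1]
    - [0, 0, 0, 0, 0, -0.06, -1]
    - [0, 0, 0, 0, 0, -0.03, -1]
    - [0, 0, 0, 0, 0, -0.02, -1]
    - [0, 0, 0, 0, 0, -0.02, -1]
    - [0, 0, 0, 0, 0, 0, -1]
    - [0, 0, 0, 0, 0, 0, -1]

```text
t: 18.52
eef_pos: [0.59, -0.0539, 0.138]
tool_rot: [0.085, 0.996, 0.0, 0.0]
ft_force: [-1.6, 0.8, 6.2]
width: 0.176
```

```bash
python3 -c "
from h import *
feel(4)"
```

```text
18.72 [ 0.59   -0.0539  0.138 ] [8.470e-02 9.964e-01 3.000e-04 3.000e-04] [-0.7  0.5  7.1] [ 0.11  0.24 -1.48] 0.175 q [ 0.51  0.35 -0.6   1.7   0.21  1.16  1.25]
knob -0.0191 clicks -0.073 Tz -1.48
meanTz -1.474 sd 0.017  j7 1.498 sd 0.008
```

At the stop (torque -1.5 Nm). I'll ease off part way, release and lift.

Emit:
send_rows:
  targets:
    - [0, 0, 0, 0, 0, 0.015, -1]
    - [0, 0, 0, 0, 0, 0, -1]
    - [0, 0, 0, 0, 0, 0, -1]

```text
t: 18.97
eef_pos: [0.59, -0.0539, 0.138]
tool_rot: [0.092, 0.996, 0.0, 0.0]
ft_force: [-0.8, 0.6, 6.4]
width: 0.173
```

```bash
python3 -c "
from h import *
feel(3)"
```

```text
19.12 [ 0.59   -0.0539  0.138 ] [9.160e-02 9.958e-01 1.000e-04 3.000e-04] [-1.9  0.3  5.7] [ 0.08  0.26 -0.82] 0.177 q [ 0.51  0.35 -0.6   1.7   0.21  1.16  1.24]
knob -0.0052 clicks -0.02 Tz -0.819
meanTz -0.806 sd 0.015  j7 0.795 sd 0.006
```

Emit:
send_rows:
  targets:
    - [0, 0, 0, 0, 0, 0.012, -1]
    - [0, 0, 0, 0, 0, 0, -1]
    - [0, 0, 0, 0, 0, 0, 1]
    - [0, 0, 0, 0, 0, 0, 1]
    - [0, 0, 0, 0, 0, 0, 1]
    - [0, 0, 0, 0, 0, 0, 1]
    - [0, 0, 0, 0, 0, 0, 1]
    - [0, 0, 0, 0, 0, 0, 1]
    - [0, 0, 0, 0, 0, 0, 1]

```text
t: 19.87
eef_pos: [0.5896, -0.0538, 0.1372]
tool_rot: [0.097, 0.995, 0.0, -0.0]
ft_force: [0.5, -0.6, -0.8]
width: 1.002
```

Emit:
send_rows:
  targets:
    - [0, 0, -0.015, 0, 0, 0, 1]
    - [0, 0, -0.03, 0, 0, 0, 1]
    - [0, 0, -0.03, 0, 0, 0, 1]
    - [0, 0, -0.03, 0, 0, 0, 1]
    - [0, 0, -0.03, 0, 0, 0, 1]
    - [0, 0, -0.025, 0, 0, 0, 1]
    - [0, 0, 0, 0, 0, 0, 1]
    - [0, 0, 0, 0, 0, 0, 1]

```text
t: 20.53
eef_pos: [0.5904, -0.0536, 0.2988]
tool_rot: [0.097, 0.995, -0.0, 0.001]
ft_force: [-0.3, 0.2, -2.1]
width: 1.001
```

```bash
python3 - <<'E'
from h import *
s,a=k(); c=cam("wrist"); g=c["pixels"][80:260,110:460]
cv2.imwrite("pics/w5.png",cv2.resize(g,None,fx=2.28,fy=2.28,interpolation=cv2.INTER_CUBIC))
p=proj(c,[[.590,-.054,.168]])[0]; x0,y0=int(p[0])-50,int(p[1])-50
m=(c["pixels"][y0:y0+100,x0:x0+100].max(2)<105).astype(np.uint8); l=cv2.connectedComponents(m)[1]
r=cv2.minAreaRect(np.argwhere(l==l[50,50])[:,::-1].astype(np.float32)); W=np.array([plane(c,q+[x0,y0],.168) for q in cv2.boxPoints(r)])
for v in (W[1]-W[0],W[2]-W[1]): print(np.linalg.norm(v),np.arctan2(v[1],v[0])%np.pi)
E
```

```text
20.53 [ 0.5904 -0.0536  0.2988] [ 9.670e-02  9.953e-01 -1.000e-04  1.400e-03] [-0.3  0.2 -2.1] [-0.04  0.01 -0.02] 1.001 q [ 0.53  0.24 -0.62  1.48  0.14  1.46  1.28]
knob 0.0052 clicks 0.02 Tz -0.024
0.015218422176319286 1.376649638954712
0.048523146411167506 2.9557616680119985
```

View pics/w5.png

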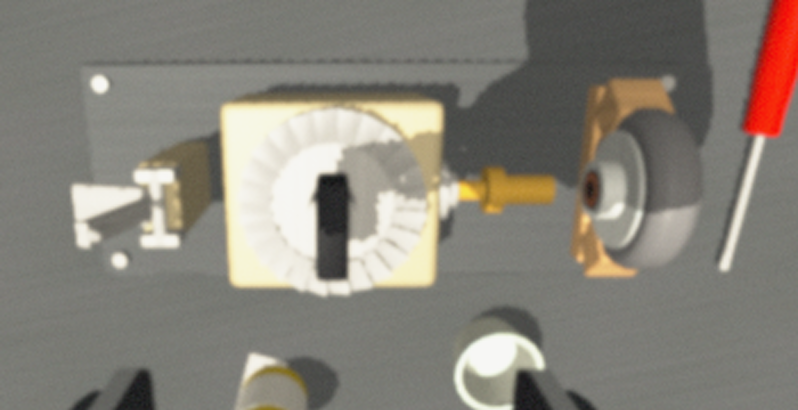

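The view shows the bush inside the hub mouth at about (592,190), the nose fully back at (555,188), the bar at its start angle (yaw 2.956) and the pawl lying clear. The bottle, tub and screwdriver are undisturbed. Handing in.

```bash
python3 -c "
from h import *
robot.sign_off(); st()"
```

```text
the job is handed in; nothing more can be done
the job is handed in; nothing more can be done
```

The bush is home in the caster wheel, the pawl is swung clear, and the handle is wound back to its stop. I handed the job in at about 20.6 s of the 72 s allowed.

- **Pressing:** I wound nine clicks. The turning torque stayed at about 0.05 Nm while the bush slid, then rose to 0.17 Nm at click 8 and 0.315 Nm at click 9. From that I put the push held on the pawl after letting go at about 23 N. This is worked out from torque; I had no direct force reading on the bush.
- **Releasing:** I pushed the pawl tab outwards and the pawl fell clear. The handle sprang back by itself to about 1.5 rad. I gripped it again and wound it back until it hit the stop firmly (about 1.5 Nm).
- **Last checks:** After letting go, the bar measured within about 0.01 rad of its start angle. The final picture shows the bush inside the hub mouth, the nose fully back, and the pawl lying outwards. The bottle, tub and screwdriver look undisturbed by eye; I did not measure their positions again.
- **Not clean:** The fingertips briefly dipped about 3 mm lower than planned before the pawl push, with a 9 N upward force, probably touching the pawl arm. The handle stayed where it was and the later steps went as planned.

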